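# Reload the rivet press's die tray in reverse order

## Task

The press operator works from the other side of the bench: move the four rivet-setting dies from their pads on the metal strip into the four compartments of the green tray in reverse order, so that the die that is leftmost on the strip, seen from the robot, ends in the rightmost compartment, and so on along the row. Each die stands upright on the floor of its own compartment, set down and not dropped; leave the jar, the hammer and the screwdriver where they are.

Things in the scene. Friction and masses are not known exactly. Their poses are not given: they have to be found in the camera images.
- die_red: rivet-setting die, loose, about 0.28 kg, upright round steel body 32 mm in diameter and 42 mm tall, the part from 12 mm up and its top shoulder red, with a short stepped dome nose of bare steel, no wider than 24 mm, on top; 55 mm tall in all. Origin at the centre of its underside, z up; it is round, so its yaw means nothing
- die_yellow: rivet-setting die, loose, about 0.28 kg, upright round steel body 32 mm in diameter and 42 mm tall, the part from 12 mm up and its top shoulder yellow, with a slim straight pin nose of bare steel, no wider than 24 mm, on top; 55 mm tall in all. Origin at the centre of its underside, z up; it is round, so its yaw means nothing
- die_blue: rivet-setting die, loose, about 0.28 kg, upright round steel body 32 mm in diameter and 42 mm tall, the part from 12 mm up and its top shoulder blue, with a stepped flat nose of bare steel, no wider than 24 mm, on top; 55 mm tall in all. Origin at the centre of its underside, z up; it is round, so its yaw means nothing
- die_white: rivet-setting die, loose, about 0.28 kg, upright round steel body 32 mm in diameter and 42 mm tall, the part from 12 mm up and its top shoulder white, with a pointed cone nose of bare steel, no wider than 24 mm, on top; 55 mm tall in all. Origin at the centre of its underside, z up; it is round, so its yaw means nothing
- home_red: fixed black pad, 62 by 64 mm and 6 mm thick, flat on top with no rim, with a red painted stripe 8 by 50 mm on its edge towards the robot (centre 26 mm from the pad's centre): the red die stands on it at the start (within 3 mm of its centre). Origin at the centre of its underside, z up, y along the row (to the robot's left)
- home_yellow: fixed black pad, 62 by 64 mm and 6 mm thick, flat on top with no rim, with a yellow painted stripe 8 by 50 mm on its edge towards the robot (centre 26 mm from the pad's centre): the yellow die stands on it at the start (within 3 mm of its centre). Origin at the centre of its underside, z up, y along the row (to the robot's left)
- home_blue: fixed black pad, 62 by 64 mm and 6 mm thick, flat on top with no rim, with a blue painted stripe 8 by 50 mm on its edge towards the robot (centre 26 mm from the pad's centre): the blue die stands on it at the start (within 3 mm of its centre). Origin at the centre of its underside, z up, y along the row (to the robot's left)
- home_white: fixed black pad, 62 by 64 mm and 6 mm thick, flat on top with no rim, with a white painted stripe 8 by 50 mm on its edge towards the robot (centre 26 mm from the pad's centre): the white die stands on it at the start (within 3 mm of its centre). Origin at the centre of its underside, z up, y along the row (to the robot's left)
- strip: old rack: fixed bright metal strip, 70 x 300 x 4 mm, with the four fixed pads on it in a row at y = +109.5, +36.5, -36.5, -109.5 mm (which colour is where varies). Nearer or farther than the tray. Origin at the centre of its underside, x away from the robot, y to the robot's left, z up, turned up to 0.18 rad
- tray: new rack: fixed green open tray, 66 x 296 mm outside, 12 mm high, walls and floor 4 mm thick, split by three cross walls into four compartments (58 mm in x, 69 mm in y inside) with centres at y = +109.5, +36.5, -36.5, -109.5 mm. Empty at the start. Origin at the centre of its underside, x away from the robot, y to the robot's left, z up, turned up to 0.18 rad
- jar: bystander: amber jar with a black cap, 60 mm in diameter, 75 mm tall, left of the racks; origin at the centre of its underside
- mallet: bystander: hammer lying on the bench right of the racks; its origin lies under its middle, its handle along its -x
- driver: bystander: orange-handled screwdriver lying beyond the racks; its origin lies under its middle, its handle along its -x
Not all that is in view belongs to the job. Leave any orange or turquoise look-alike of the die_yellow alone.

How it is judged (in metres and radians):
At the end, for the whole second after the job is handed in: Each die stands upright (0.1 rad) and still on the floor of its compartment (wholly inside: within 22 mm along the tray and 17 mm across of its centre, 3 mm in height): the one that mirrors the place of its colour's pad, pad at y on the strip, die at -y in the tray (((y of home_red in the frame of strip between 0.0895 and 0.1295 m and y of die_red in the frame of tray between -0.1315 and -0.0875 m) or (y of home_red in the frame of strip between 0.0165 and 0.0565 m and y of die_red in the frame of tray between -0.0585 and -0.0145 m) or (y of home_red in the frame of strip between -0.0565 and -0.0165 m and y of die_red in the frame of tray between 0.0145 and 0.0585 m) or (y of home_red in the frame of strip between -0.1295 and -0.0895 m and y of die_red in the frame of tray between 0.0875 and 0.1315 m)) and x of die_red in the frame of tray between -0.017 and 0.017 m and z of die_red in the frame of tray between 0.001 and 0.007 m and angle between each of die_red, die_yellow, die_blue, die_white's own z axis and vertical below 0.1 rad and linear speed of each of die_red, die_yellow, die_blue, die_white below 0.02 m/s and ((y of home_yellow in the frame of strip between 0.0895 and 0.1295 m and y of die_yellow in the frame of tray between -0.1315 and -0.0875 m) or (y of home_yellow in the frame of strip between 0.0165 and 0.0565 m and y of die_yellow in the frame of tray between -0.0585 and -0.0145 m) or (y of home_yellow in the frame of strip between -0.0565 and -0.0165 m and y of die_yellow in the frame of tray between 0.0145 and 0.0585 m) or (y of home_yellow in the frame of strip between -0.1295 and -0.0895 m and y of die_yellow in the frame of tray between 0.0875 and 0.1315 m)) and x of die_yellow in the frame of tray between -0.017 and 0.017 m and z of die_yellow in the frame of tray between 0.001 and 0.007 m and ((y of home_blue in the frame of strip between 0.0895 and 0.1295 m and y of die_blue in the frame of tray between -0.1315 and -0.0875 m) or (y of home_blue in the frame of strip between 0.0165 and 0.0565 m and y of die_blue in the frame of tray between -0.0585 and -0.0145 m) or (y of home_blue in the frame of strip between -0.0565 and -0.0165 m and y of die_blue in the frame of tray between 0.0145 and 0.0585 m) or (y of home_blue in the frame of strip between -0.1295 and -0.0895 m and y of die_blue in the frame of tray between 0.0875 and 0.1315 m)) and x of die_blue in the frame of tray between -0.017 and 0.017 m and z of die_blue in the frame of tray between 0.001 and 0.007 m and ((y of home_white in the frame of strip between 0.0895 and 0.1295 m and y of die_white in the frame of tray between -0.1315 and -0.0875 m) or (y of home_white in the frame of strip between 0.0165 and 0.0565 m and y of die_white in the frame of tray between -0.0585 and -0.0145 m) or (y of home_white in the frame of strip between -0.0565 and -0.0165 m and y of die_white in the frame of tray between 0.0145 and 0.0585 m) or (y of home_white in the frame of strip between -0.1295 and -0.0895 m and y of die_white in the frame of tray between 0.0875 and 0.1315 m)) and x of die_white in the frame of tray between -0.017 and 0.017 m and z of die_white in the frame of tray between 0.001 and 0.007 m); the robot touches nothing.
It fails at once if the jar is pushed more than 30 mm from its place (distance of jar from where it was at the start of the episode above 0.03 m).
It fails at once if the hammer is pushed more than 30 mm from its place (distance of mallet from where it was at the start of the episode above 0.03 m).
It fails at once if the screwdriver is pushed more than 30 mm from its place (distance of driver from where it was at the start of the episode above 0.03 m).
It fails at once if a die is dropped: it moves faster than 0.8 m/s (a fall of more than about 3 cm) with no finger on it ((linear speed of die_red above 0.8 m/s and contact force between the fingers and die_red below 0.05 N) or (linear speed of die_yellow above 0.8 m/s and contact force between the fingers and die_yellow below 0.05 N) or (linear speed of die_blue above 0.8 m/s and contact force between the fingers and die_blue below 0.05 N) or (linear speed of die_white above 0.8 m/s and contact force between the fingers and die_white below 0.05 N)).
It also fails if it takes over 93 s, if anything falls off the work surface, if the arm or the gripper's body presses on something with over 40 N, if the wrist force passes 120 N, or if a joint passes its speed limit or range.

## Robot

A 7-joint arm with a two-finger parallel gripper is mounted at the origin on the work surface. World frame = base frame: x ahead of the robot, y to its left, z up, the work surface at z = 0. Lengths are in mm, angles in rad, forces in N, time in s.
With the tool pointing down it reaches from about 350 to 900 mm from the base axis. Payload 19.9 kg.
Tool frame: the origin (TCP) lies at the very end of the fingers, on their centre line; the grasp point (between the pads) lies 19 mm behind it; z points along the fingers, y is the line along which they close (so a half turn about z gives the same grasp; the last joint's range is limited). The gripper opens to 85 mm and grips with 20 to 120 N. Pads are 22 mm wide; open, the fingers measure 114 mm over their backs; the gripper's body (76 mm by 85 mm) begins 54 mm behind the grasp point. The pads swing forward as they close: fully open they stand 13 mm farther back than shut.
Start: joints at [1.234, 0.417, -0.01, 1.614, 0.005, 1.111, -0.053], TCP at [182.186, -597.837, 231.26] pointing down, gripper open.
Joint ranges: [-2.81, 2.81], [-0.39, 2.02], [-1.27, 1.25], [0.06, 2.57], [-1.19, 4.33], [0.19, 2], [-2.82, 2.82]. Speed limits (rad/s): [1.89, 1.89, 2.39, 2.39, 3.01, 3.01, 3.01].

## Interface

Orientations are given as a unit quaternion [w, x, y, z].
In Python, from rig import * gives the robot as it stands.
- The arm moves only by the tool drive_tool, never from a script. Its argument "deltas" is text: rows parted by semicolons, each of 5 numbers parted by spaces: the opening, from 0 (shut) to 1 (fully open), then the shift along the world's x, y, z in units of 75 mm (1.0 is 75 mm), then the turn about the world's z in units of 30 degrees (1.0 is 30 degrees). In form: claw x y z twist; .... A call has 1 to 12 rows; each row shifts and turns the commanded pose from where the row before left it; what a row does not reach is not made up. A row lasts 1/8 s, in which the tool goes at most 62.5 mm and 10.7 degrees, less where a joint would pass 70% of its speed; a pose out of reach is approached as far as the arm can. A call with a number of a shift or a turn outside -1 to 1 is refused whole. A call with a gripper value outside its range is refused whole. The fingers move at their own pace and stop on an object; the grip force is fixed at half the most. Time passes only in rows, so rows that do not move let the fingers close. It gives the time, the measured TCP pose, the force, the opening and the grip force at its end, in the units of the state.
- observe(): the state, without advancing time (a new reading comes with each control period).
- get_image(name): name is "scene" or "top" or "wrist"; returns the picture (420x560x3 uint8, blue, green, red); there is no depth.
- calibration(name): a dict with "K" (3x3 intrinsics, pixels), "k1" (the pictures are not rectified: a ray, as slopes to the right and down, at radius r is drawn at 1 + k1 r^2 times it, then the intrinsics apply), "position" and "rotation" of the camera in the world. Camera axes: x right, y down, z forward; pixel columns grow to the right and rows downward; lengths in mm; the calibration is good to about 2 mm. A picture is of the moment at which its call begins: read the wrist's pose just before it. calibration takes no time and is no camera call; for the wrist camera it gives the pose at the moment of the call.
- sign_off(): hands the job in; it is judged then, once.
The state is a dict: "time_s": time; "qpos": joint angles; "qd": joint speeds; "joint_torque": joint torques, N m; "eef_pos": TCP position; "orientation": TCP orientation; "wrist_force": force on the tool from outside, world axes, zero at the start; "torque": the same for the moment, N m; "gripper_width": opening from 0.0 (shut) to 1.0 (fully open); "finger_force": force on a finger pad.
Only numpy, scipy, OpenCV 4.12 (cv2) and the standard library are available. Lean on these libraries where they do the work, as an engineer would, in place of code of your own. Each camera call takes 0.05 s, during which the arm holds its last target. There are 200 camera calls.

## Working session

There is one attempt and no reset: what is moved stays moved. The work goes in short steps, Python scripts to look and compute and a tool call to move; the robot and the scene stay as the last step left them, time stands still between calls to the robot, and variables do not carry over. Pictures are saved under pics/ and viewed, at most 14 in all, crops included, and the job is handed in when it is done.

Besides the shell and the picture viewer there is one more tool, called after "Emit:" by a JSON object that holds its "name" and its "arguments", one argument or row to a line. drive_tool: Moves the arm, as the interface text tells. Shifts and turns lie within -1 to 1; 1 stands for 75 mm of shift or 30 degrees of turn. Its arguments: {"type":"object","properties":{"deltas":{"type":"string"}},"required":["deltas"]}

```bash
mkdir -p pics; ls; python3 - <<'E'
from rig import *
import cv2,numpy as np
print(observe())
for n in("scene","top"):
    im=get_image(n); cv2.imwrite(f"pics/{n}0.png",im); c=calibration(n); print(n,c)
E
```

```text
pics
{'time_s': 0.0, 'qpos': array([ 1.23351082,  0.41797909, -0.01032415,  1.61414844,  0.00467406,
        1.11070213, -0.05298787]), 'qd': array([-5.99251383e-04,  3.42894730e-04, -5.60880700e-04,  1.64958604e-04,
        1.01218660e-03, -6.49511844e-05, -7.71873202e-05]), 'joint_torque': array([ 8.59617812e-04, -8.64418745e+01,  6.79407623e-01, -4.34894836e+01,
        1.91052404e-02,  7.50042469e-03,  5.68602172e-05]), 'eef_pos': array([ 182.09296381, -597.53322195,  230.66778662]), 'orientation': array([-5.94757570e-04,  9.89081536e-01,  1.47368070e-01, -1.18478231e-04]), 'wrist_force': array([-0.13232666,  0.09384282,  0.695846  ]), 'torque': array([-0.00826394, -0.00605097, -0.02672919]), 'finger_force': 0.0, 'gripper_width': 0.9985801676053611}
scene {'K': array([[380.74481112,   0.        , 284.56598938],
       [  0.        , 380.74481112, 205.71511727],
       [  0.        ,   0.        ,   1.        ]]), 'k1': -0.0401024284152829, 'position': array([1263.73536535,  -84.61284561,  607.89011512]), 'rotation': array([-0.31787246,  0.66407077,  0.61432199, -0.28385843])}
top {'K': array([[480.58847605,   0.        , 285.33104749],
       [  0.        , 480.58847605, 209.2575244 ],
       [  0.        ,   0.        ,   1.        ]]), 'k1': -0.15034332490094401, 'position': array([ 463.23521916,  -32.12719399, 1377.09008505]), 'rotation': array([ 0.03738156, -0.7041196 ,  0.70868687, -0.02410653])}
```

View pics/top0.png

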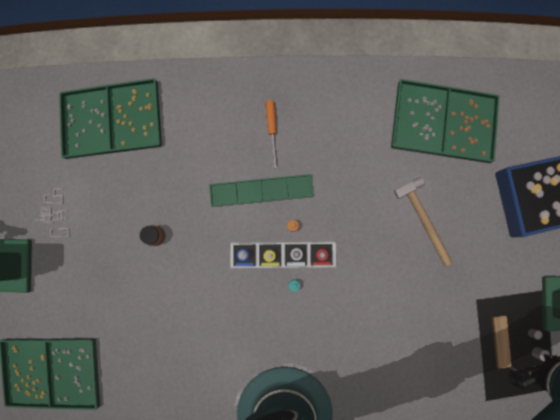

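View pics/scene0.png

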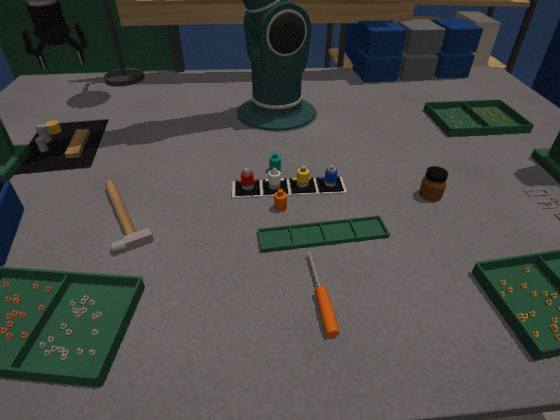

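The top view shows the strip at row 255 with blue (243,255), yellow (269,255), white (295,254) and red (321,254), left to right from the robot. The tray is beyond it, from (212,195) to (312,187).

Things that could be taken for a die:
- the real yellow die at (269,255) on the yellow-striped pad
- the orange look-alike at (293,225)
- the turquoise look-alike at (294,285)
- loose bits in the outer trays

I choose the four dies that stand on the black pads.

```bash
cat > h.py <<'E'
from rig import *
import cv2,numpy as np
from scipy.spatial.transform import Rotation as R
def rays(c,px):
    K=c["K"];u=np.atleast_2d(px).astype(float)
    d=np.c_[(u[:,0]-K[0,2])/K[0,0],(u[:,1]-K[1,2])/K[1,1]];s=d.copy()
    for _ in range(20): s=d/(1+c["k1"]*(s**2).sum(1,keepdims=True))
    q=np.array(c["rotation"]);r=R.from_quat(np.r_[q[1:],q[0]]) if q.ndim==1 else R.from_matrix(q)
    return r.apply(np.c_[s,np.ones(len(s))])
def plane(c,px,z):
    v=rays(c,px);p=np.array(c["position"]);return p+v*((z-p[2])/v[:,2])[:,None]
def blobs(m,lo,hi=1e9):
    n,l,s,ce=cv2.connectedComponentsWithStats(m.astype(np.uint8))
    return [(ce[i],s[i,4],l==i) for i in range(1,n) if lo<=s[i,4]<=hi]
E
python3 - <<'E'
from h import *
im=cv2.imread("pics/top0.png");c=calibration("top")
hsv=cv2.cvtColor(im,cv2.COLOR_BGR2HSV);H,S,V=cv2.split(hsv)
g=(H>60)&(H<90)&(S>90);g[:165]=0;g[215:]=0;g[:,:195]=0;g[:,330:]=0
for ce,a,m in blobs(cv2.morphologyEx(g.astype(np.uint8),cv2.MORPH_CLOSE,np.ones((5,5))),800):
    cnt=cv2.findContours(m.astype(np.uint8),0,2)[0][0].reshape(-1,2)
    w=plane(c,cnt,10)[:,:2].astype(np.float32);r=cv2.minAreaRect(w);print("tray",a,r)
# strip: bright/black box
s=np.zeros(S.shape,bool);s[236:275,222:345]=True
b=s&((V>150)|(V<70)|(S>110))
bb=blobs(cv2.morphologyEx(b.astype(np.uint8),cv2.MORPH_CLOSE,np.ones((5,5))),800)
for ce,a,m in bb:
    cnt=cv2.findContours(m.astype(np.uint8),0,2)[0][0].reshape(-1,2)
    print("strip",a,cv2.minAreaRect(plane(c,cnt,4)[:,:2].astype(np.float32)))
for n,m in dict(blue=(H>105)&(H<130)&(S>90),yel=(H>20)&(H<35)&(S>100),red=((H<5)|(H>172))&(S>110),
  orange=(H>5)&(H<18)&(S>150),turq=(H>82)&(H<100)&(S>120)).items():
    mm=m.copy();mm[:215]=0;mm[300:]=0;mm[:,:222]=0;mm[:,345:]=0
    for ce,a,_ in blobs(mm,6): print(n,ce.round(1),a,plane(c,ce,45).round(1)[0,:2])
cv2.imwrite("pics/top_c.png",cv2.resize(im[165:300,200:345],None,fx=5,fy=4.4,interpolation=cv2.INTER_CUBIC))
E
```

```text
strip 2354 ((453.481689453125, 2.31500244140625), (69.71183013916016, 300.60333251953125), 0.45075488090515137)
blue [243.9 259.1] 113 [441.7 108.3]
yel [269.5 258.1] 148 [444.4  37. ]
red [321.6 257.8] 144 [ 444.2 -106.9]
orange [292.8 225. ] 56 [535.5 -27.9]
turq [293.5 285.3] 48 [369.1 -28.8]
```

View pics/top_c.png

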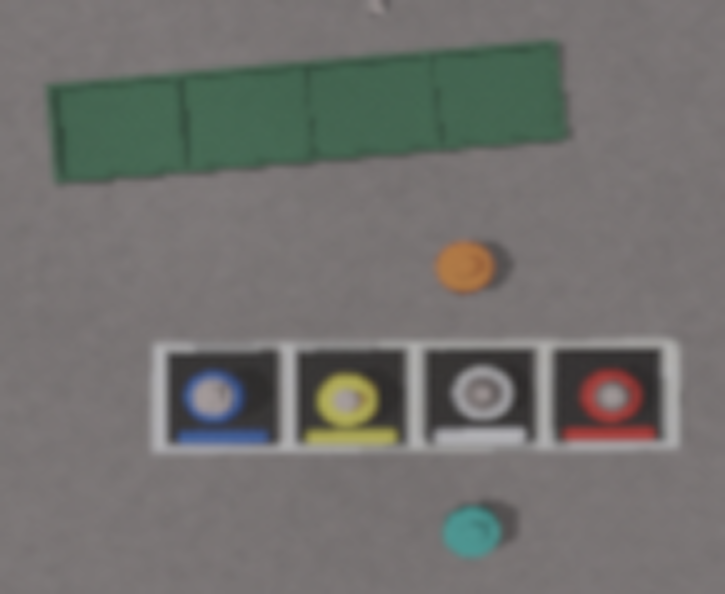

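The crop confirms the order blue, yellow, white, red, each on its matching stripe. The ring centres in the crop are at (213,397), (347,400), (483,393) and (611,396). Orange (466,267) and turquoise (472,532) stand off the strip. The tray tilts up to the right.

```bash
python3 - <<'E'
from h import *
im=cv2.imread("pics/top0.png");c=calibration("top")
hsv=cv2.cvtColor(im,cv2.COLOR_BGR2HSV);H,S,V=cv2.split(hsv)
print(hsv[190,225],hsv[190,300],hsv[220,250])
g=(H>55)&(H<95)&(S>60);g[:165]=0;g[215:]=0;g[:,:195]=0;g[:,330:]=0
ce,a,m=max(blobs(cv2.morphologyEx(g.astype(np.uint8),cv2.MORPH_CLOSE,np.ones((5,5))),100),key=lambda b:b[1])
cnt=cv2.findContours(m.astype(np.uint8),0,2)[0][0].reshape(-1,2)
r=cv2.minAreaRect(plane(c,cnt,11)[:,:2].astype(np.float32));print("tray",a,r,"centroid",plane(c,ce,11))
# dies by ring: fit circle on non-pad blob (bright or coloured) inside pad, excluding the stripe
for n,u,v in(("blue",213,397),("yel",347,400),("white",483,393),("red",611,396),("or",466,267),("tu",472,532)):
    px=((u+.5)/5-.5+200,(v+.5)/4.4-.5+165);x,y=int(round(px[0])),int(round(px[1]))
    w=np.zeros(V.shape,bool);w[y-8:y+7,x-8:x+9]=True
    m=w&((V>105) if n not in("or","tu") else (S>110)) | (w&(S>110)&(V>60))
    b=min(blobs(m,30),key=lambda b:np.hypot(*(b[0]-px)))
    z=52 if n not in("or","tu") else 42
    print(n,np.round(px,1),b[0].round(1),b[1],plane(c,[px,b[0]],z)[:,:2].round(1).tolist())
# scene check of red/blue/tray
sc=cv2.imread("pics/scene0.png");cs=calibration("scene")
H,S,V=cv2.split(cv2.cvtColor(sc,cv2.COLOR_BGR2HSV))
g=(H>55)&(H<95)&(S>60);g[:210]=0;g[255:]=0;g[:,:250]=0;g[:,395:]=0
ce,a,m=max(blobs(g,100),key=lambda b:b[1])
cnt=cv2.findContours(m.astype(np.uint8),0,2)[0][0].reshape(-1,2)
print("scene tray",cv2.minAreaRect(plane(cs,cnt,10)[:,:2].astype(np.float32)))
E
```

```text
[ 71  82 103] [ 71  81 101] [  0  10 123]
tray 2181 ((638.2960815429688, 63.3851318359375), (62.70899200439453, 291.2596740722656), 5.08653450012207) centroid [[638.38307628  62.91269577  11.        ]]
blue [242.2 254.8] [242.4 254.7] 112 [[453.6, 112.1], [453.9, 111.6]]
yel [269.  255.5] [269.1 256.1] 137 [[451.4, 38.1], [450.0, 37.8]]
white [296.2 253.9] [296.  253.8] 116 [[455.4, -36.7], [455.7, -36.2]]
red [321.8 254.6] [321.9 254.7] 133 [[453.1, -107.1], [452.7, -107.2]]
or [292.8 225.3] [292.7 225.1] 99 [[534.8, -27.9], [535.4, -27.5]]
tu [294.  285.5] [293.9 285.2] 73 [[368.3, -30.1], [369.0, -29.8]]
scene tray ((644.6260375976562, 64.53229522705078), (75.94699096679688, 296.7030029296875), 5.0887041091918945)
```

Emit:
{"name": "drive_tool", "arguments": {
  "deltas": "0.6 0.3 0.545 -0.09 -0.04;0.6 0.3 0.545 -0.09 -0.04;0.6 0.3 0.545 -0.09 -0.04;0.6 0.3 0.545 -0.09 -0.04;0.6 0.3 0.545 -0.09 -0.04;0.6 0.3 0.545 -0.09 -0.04;0.6 0.3 0.545 -0.09 -0.04;0.6 0.3 0.545 -0.09 -0.04;0.6 0.3 0.545 -0.09 -0.04;0.6 0.3 0.545 -0.09 -0.04;0.6 0.3 0.545 -0.09 -0.04;0.6 0.3 0.545 -0.09 -0.04"
}}

```text
time_s: 1.6
eef_pos: [452.6, -106.0, 150.0]
orientation: [-0.0, 1.0, 0.022, -0.0]
wrist_force: [1.5, -0.6, 0.2]
gripper_width: 0.603
finger_force: 0.0
```

Emit:
{"name": "drive_tool", "arguments": {
  "deltas": "0.6 0 0 0 0;0.6 0 0 0 0"
}}

```text
time_s: 1.85
eef_pos: [451.9, -107.7, 150.1]
orientation: [-0.0, 1.0, 0.022, -0.0]
wrist_force: [-0.5, 0.1, 0.4]
gripper_width: 0.606
finger_force: 0.0
```

```bash
python3 - <<'E'
from h import *
o=observe();print(o["eef_pos"],o["orientation"],o["gripper_width"])
c=calibration("wrist");im=get_image("wrist");cv2.imwrite("pics/w1.png",im);print(c)
E
```

```text
[ 451.86966636 -107.65645949  150.10282015] [-1.61148727e-05  9.99751069e-01  2.23092351e-02 -3.12380445e-04] 0.6056616215118709
{'K': array([[307.73969329,   0.        , 277.74527209],
       [  0.        , 307.73969329, 209.15739485],
       [  0.        ,   0.        ,   1.        ]]), 'k1': -0.018455762748422363, 'position': array([ 533.77811419, -104.24475552,  292.31095238]), 'rotation': array([ 0.11501723,  0.71312362, -0.68267002, -0.11039645])}
```

View pics/w1.png

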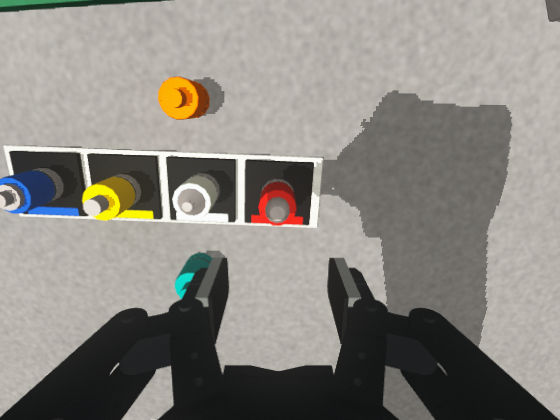

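The wrist view shows all four dies: the red ring at about (277,204), white at (193,200), yellow at (98,203) and blue at (11,195). The orange and turquoise look-alikes stand clear of the fingers.

```bash
python3 - <<'E'
from h import *
c=calibration("wrist");im=cv2.imread("pics/w1.png")
H,S,V=cv2.split(cv2.cvtColor(im,cv2.COLOR_BGR2HSV))
# nose tips (z=65) and shoulder ring (z=52) picked by eye, plus strip outer corners z=4
for n,p,z in(("red ring",(277,204),52),("red nose",(278,210),63),("white ring",(195,201),52),("white tip",(187,207),65),("yel ring",(99,201),52),("yel pin",(94,206),65),("blue ring",(15,195),52),("blue nose",(6,195),63),("or",(178,99),42),
 ("c1",(323,158),4),("c2",(317,227),4),("c3",(5,147),4)):
    print(n,plane(c,p,z)[0,:2].round(1))
m=((H<6)|(H>174))&(S>120);m[:,:240]=0
for ce,a,b in blobs(m,50):print(ce,a)
E
```

```text
red ring [ 458.5 -107.3]
red nose [ 457.  -108.2]
white ring [458.2 -40.2]
white tip [457.1 -37.3]
yel ring [454.8  38.9]
yel pin [454.8  35.6]
blue ring [457.1 108.3]
blue nose [460.3 105.8]
or [536.7 -27.7]
c1 [ 490.4 -149. ]
c2 [ 420.9 -149.1]
c3 [488.7 149.9]
[277.06255924 203.75924171] 1055
```

Emit:
{"name": "drive_tool", "arguments": {
  "deltas": "0.6 0.05 0 -0.5 0;0.6 0 0 -0.5 0;0.6 0 0 -0.4 0;0.6 0 0 -0.267 0;0.6 0 0 0 0;0 0 0 0 0;0 0 0 0 0;0 0 0 0 0;0 0 0 0 0;0 0 0 0 0"
}}

```text
time_s: 3.15
eef_pos: [456.3, -107.9, 26.4]
orientation: [0.0, 1.0, 0.022, 0.001]
wrist_force: [-3.5, -0.8, 8.1]
gripper_width: 0.355
finger_force: 59.0
```

Emit:
{"name": "drive_tool", "arguments": {
  "deltas": "0 0 0 0.2 0;0 0 0 0.5 0;0 0 0 0.5 0;0 0.2875 0.467 0 0;0 0.2875 0.467 0 0;0 0.2875 0.467 0 0;0 0.2875 0.467 0 0;0 0.2875 0.467 0 0;0 0.2875 0.467 0 0;0 0.2875 0.467 0 0;0 0.2875 0.467 0 0"
}}

```text
time_s: 4.53
eef_pos: [629.0, 173.9, 116.7]
orientation: [-0.0, 1.0, 0.022, 0.0]
wrist_force: [0.7, -0.0, -3.4]
gripper_width: 0.353
finger_force: 60.3
```

Emit:
{"name": "drive_tool", "arguments": {
  "deltas": "0 0 0 0 0.08;0 0 0 0 0"
}}

```text
time_s: 4.78
eef_pos: [628.2, 172.4, 116.0]
orientation: [0.0, 0.999, 0.043, -0.0]
wrist_force: [0.2, 0.5, -3.9]
gripper_width: 0.358
finger_force: 60.3
```

```bash
python3 - <<'E'
from h import *
o=observe();print(o["eef_pos"],o["orientation"],o["gripper_width"],o["finger_force"])
c=calibration("wrist");im=get_image("wrist");cv2.imwrite("pics/w2.png",im)
np.save("c2.npy",c,allow_pickle=True)
E
```

```text
[628.24331097 172.38195406 115.99303091] [ 3.73565324e-05  9.99066605e-01  4.31962575e-02 -9.39590207e-06] 0.3579185099165223 60.299177169799805
```

View pics/w2.png

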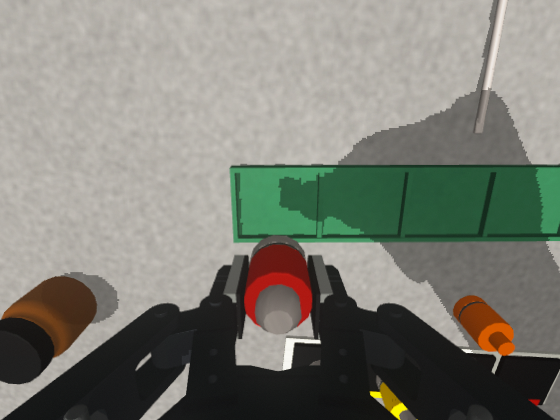

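The red die is held upright between the pads at (278,285). The tray's left-end corners are at (231,167) and (234,242), with cross walls at columns 319 and 405.

```bash
python3 - <<'E'
from h import *
c=np.load("c2.npy",allow_pickle=True).item()
p=plane(c,[(231,166.5),(234,241.5),(320,169),(318,240),(406,169),(404,240)],12)[:,:2];print(p.round(1))
print("corner centre est: wall1 mid",p[2:4].mean(0),"wall2 mid",p[4:].mean(0),"end mid",p[:2].mean(0))
E
```

```text
[[661.5 213. ]
 [595.7 207.8]
 [665.6 141.2]
 [603.4 134.9]
 [671.7  71.6]
 [609.8  59.8]]
corner centre est: wall1 mid [634.53085162 138.03620093] wall2 mid [640.73317457  65.73654599] end mid [628.63524227 210.39823981]
```

Emit:
{"name": "drive_tool", "arguments": {
  "deltas": "0 0.02 0.01 -0.4 0;0 0 0 -0.4 0;0 0 0 -0.3 0;0 0 0 -0.12 0;0 0 0 -0.04 0;0 0 0 0 0;0 0 0 0 0"
}}

```text
time_s: 5.7
eef_pos: [630.4, 173.8, 21.6]
orientation: [-0.0, 0.999, 0.043, 0.001]
wrist_force: [-0.4, -0.1, -3.5]
gripper_width: 0.357
finger_force: 60.3
```

Emit:
{"name": "drive_tool", "arguments": {
  "deltas": "0 0 0 -0.015 0;0 0 0 0 0;0.6 0 0 0 0;0.6 0 0 0 0;0.6 0 0 0 0;0.6 0 0 0.3 0;0.6 0 0 0.5 0;0.6 0 0 0.5 0;0.6 0 0 0 0"
}}

```text
time_s: 6.82
eef_pos: [631.7, 174.3, 121.8]
orientation: [-0.001, 0.999, 0.043, 0.003]
wrist_force: [-0.1, 0.6, -0.4]
gripper_width: 0.599
finger_force: 0.0
```

Emit:
{"name": "drive_tool", "arguments": {
  "deltas": "0.6 -0.385 -0.469 0 -0.015;0.6 -0.385 -0.469 0 -0.015;0.6 -0.385 -0.469 0 -0.015;0.6 -0.385 -0.469 0 -0.015;0.6 -0.385 -0.469 0 -0.01;0.6 -0.385 -0.469 0 -0.01;0.6 0 0 0 0;0.6 0 0 0 0"
}}

```text
time_s: 7.82
eef_pos: [457.1, -37.2, 117.7]
orientation: [-0.0, 1.0, 0.022, 0.0]
wrist_force: [-0.3, 0.8, 0.6]
gripper_width: 0.602
finger_force: 0.0
```

```bash
python3 - <<'E'
from h import *
o=observe();print(o["eef_pos"],o["gripper_width"])
c=calibration("wrist");im=get_image("wrist");cv2.imwrite("pics/w3.png",im)
np.save("c3.npy",c,allow_pickle=True)
t=get_image("top");cv2.imwrite("pics/top3.png",t)
H,S,V=cv2.split(cv2.cvtColor(t,cv2.COLOR_BGR2HSV));m=((H<6)|(H>172))&(S>90);m[:165]=0;m[215:]=0;m[:,:195]=0;m[:,330:]=0
for ce,a,_ in blobs(m,6):print("red in top",ce,a,plane(calibration("top"),ce,42)[0])
E
```

```text
[457.14508987 -37.18557148 117.65389369] 0.6018474250525865
red in top [222.01369863 193.50684932] 73 [625.51527733 170.46214139  42.        ]
```

View pics/w3.png

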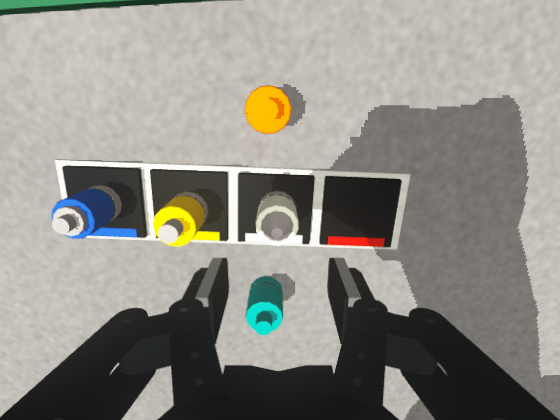

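White's tip is at (277,230), centred between the fingers, with turquoise and orange clear in front and behind. Red stands in the left compartment, within 3 mm or so of its target.

Emit:
{"name": "drive_tool", "arguments": {
  "deltas": "0.6 0 0 -0.5 0;0.6 0 0 -0.5 0;0.6 0 0 -0.22 0;0.6 0 0 0 0;0 0 0 0 0;0 0 0 0 0;0 0 0 0 0;0 0 0 0 0;0 0 0 0 0"
}}

```text
time_s: 9.05
eef_pos: [457.5, -37.3, 26.9]
orientation: [0.0, 1.0, 0.022, 0.001]
wrist_force: [-1.7, 1.7, 7.6]
gripper_width: 0.352
finger_force: 58.9
```

Emit:
{"name": "drive_tool", "arguments": {
  "deltas": "0 0 0 0.2 0;0 0 0 0.5 0;0 0 0 0.5 0;0 0.397 0.306 0 0.015;0 0.397 0.306 0 0.015;0 0.397 0.306 0 0.015;0 0.397 0.306 0 0.015;0 0.397 0.306 0 0.01;0 0.397 0.306 0 0.01;0 0 0 0 0;0 0 0 0 0"
}}

```text
time_s: 10.42
eef_pos: [635.0, 99.8, 116.4]
orientation: [0.0, 0.999, 0.043, -0.0]
wrist_force: [-0.6, -0.2, -3.0]
gripper_width: 0.358
finger_force: 60.0
```

Emit:
{"name": "drive_tool", "arguments": {
  "deltas": "0 0 0 -0.4 0;0 0 0 -0.4 0;0 0 0 -0.3 0;0 0 0 -0.1 0;0 0 0 0 0;0 0 0 0 0"
}}

```text
time_s: 11.18
eef_pos: [635.9, 100.4, 26.7]
orientation: [-0.0, 0.999, 0.043, 0.001]
wrist_force: [0.2, 0.1, -2.3]
gripper_width: 0.356
finger_force: 60.0
```

Emit:
{"name": "drive_tool", "arguments": {
  "deltas": "0 0 0 -0.05 0;0 0 0 -0.03 0;0 0 0 0 0;0.6 0 0 0 0;0.6 0 0 0 0;0.6 0 0 0 0;0.6 0 0 0.3 0;0.6 0 0 0.5 0;0.6 0 0 0.5 0;0.6 0 0 0 0"
}}

```text
time_s: 12.42
eef_pos: [637.1, 100.8, 121.7]
orientation: [-0.0, 0.999, 0.043, 0.003]
wrist_force: [0.3, 0.0, -0.5]
gripper_width: 0.596
finger_force: 0.0
```

Emit:
{"name": "drive_tool", "arguments": {
  "deltas": "0.6 -0.4 -0.138 0 -0.015;0.6 -0.4 -0.138 0 -0.015;0.6 -0.4 -0.138 0 -0.015;0.6 -0.4 -0.138 0 -0.015;0.6 -0.4 -0.138 0 -0.01;0.6 -0.4 -0.138 0 -0.01;0.6 0 0 0 0;0.6 0 0 0 0"
}}

```text
time_s: 13.42
eef_pos: [456.0, 38.3, 117.6]
orientation: [-0.0, 1.0, 0.022, 0.001]
wrist_force: [0.3, -0.2, -0.4]
gripper_width: 0.601
finger_force: 0.0
```

```bash
python3 - <<'E'
from h import *
o=observe();print(o["eef_pos"],o["gripper_width"])
im=get_image("wrist");cv2.imwrite("pics/w4.png",im)
E
```

```text
[455.99603597  38.3285599  117.64476087] 0.6006618598710893
```

View pics/w4.png

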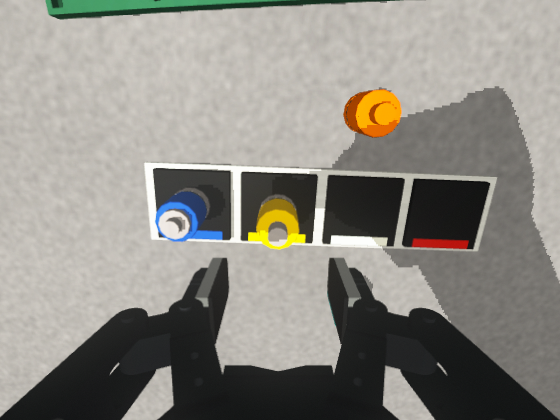

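Yellow, on its yellow-striped pad at (278,222), is centred between the fingers. I'll grasp it.

Emit:
{"name": "drive_tool", "arguments": {
  "deltas": "0.6 -0.03 0 -0.5 0;0.6 0 0 -0.5 0;0.6 0 0 -0.22 0;0.6 0 0 0 0;0 0 0 0 0;0 0 0 0 0;0 0 0 0 0;0 0 0 0 0;0 0 0 0 0"
}}

```text
time_s: 14.6
eef_pos: [454.0, 38.4, 26.9]
orientation: [-0.0, 1.0, 0.022, 0.001]
wrist_force: [-2.5, 2.0, 8.3]
gripper_width: 0.358
finger_force: 58.9
```

Emit:
{"name": "drive_tool", "arguments": {
  "deltas": "0 0 0 0.2 0;0 0 0 0.5 0;0 0 0 0.5 0;0 0.419 -0.024 0 0.015;0 0.419 -0.024 0 0.015;0 0.419 -0.024 0 0.015;0 0.419 -0.024 0 0.015;0 0.419 -0.024 0 0.01;0 0.419 -0.024 0 0.01;0 0 0 0 0;0 0 0 0 0"
}}

```text
time_s: 15.98
eef_pos: [641.2, 27.4, 116.4]
orientation: [-0.0, 0.999, 0.043, -0.0]
wrist_force: [-0.2, 0.2, -2.0]
gripper_width: 0.351
finger_force: 59.8
```

Emit:
{"name": "drive_tool", "arguments": {
  "deltas": "0 0 0 -0.4 0;0 0 0 -0.4 0;0 0 0 -0.3 0;0 0 0 -0.1 0;0 0 0 0 0;0 0 0 0 0"
}}

```text
time_s: 16.73
eef_pos: [642.2, 27.4, 26.7]
orientation: [-0.0, 0.999, 0.043, 0.001]
wrist_force: [0.0, 0.2, -2.3]
gripper_width: 0.353
finger_force: 59.8
```

Emit:
{"name": "drive_tool", "arguments": {
  "deltas": "0 0 0 -0.05 0;0 0 0 -0.03 0;0 0 0 0 0;0.6 0 0 0 0;0.6 0 0 0 0;0.6 0 0 0 0;0.6 0 0 0.3 0;0.6 0 0 0.5 0;0.6 0 0 0.5 0;0.6 0 0 0 0"
}}

```text
time_s: 17.98
eef_pos: [643.5, 27.6, 121.7]
orientation: [0.0, 0.999, 0.043, 0.003]
wrist_force: [-1.1, 0.3, -0.0]
gripper_width: 0.601
finger_force: 0.0
```

Emit:
{"name": "drive_tool", "arguments": {
  "deltas": "0.6 -0.412 0.182 0 -0.015;0.6 -0.412 0.182 0 -0.015;0.6 -0.412 0.182 0 -0.015;0.6 -0.412 0.182 0 -0.015;0.6 -0.412 0.182 0 -0.01;0.6 -0.412 0.182 0 -0.01;0.6 0 0 0 0;0.6 0 0 0 0"
}}

```text
time_s: 18.98
eef_pos: [456.7, 109.1, 117.6]
orientation: [0.0, 1.0, 0.022, 0.0]
wrist_force: [-0.1, 0.2, -0.0]
gripper_width: 0.596
finger_force: 0.0
```

```bash
python3 - <<'E'
from h import *
o=observe();print(o["eef_pos"],o["gripper_width"])
im=get_image("wrist");cv2.imwrite("pics/w5.png",im)
E
```

```text
[456.74028678 109.12234993 117.57429436] 0.5955685548609885
```

View pics/w5.png

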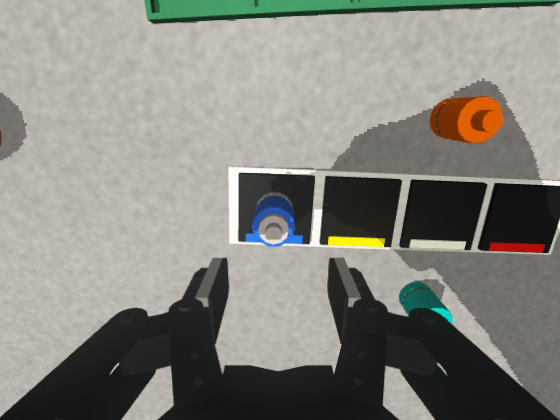

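Blue is at (273,225), about 1–2 mm left of the fingers' centre line.

Emit:
{"name": "drive_tool", "arguments": {
  "deltas": "0.6 -0.01 0.02 -0.5 0;0.6 0 0 -0.5 0;0.6 0 0 -0.22 0;0.6 0 0 0 0;0 0 0 0 0;0 0 0 0 0;0 0 0 0 0;0 0 0 0 0;0 0 0 0 0"
}}

```text
time_s: 20.15
eef_pos: [456.4, 111.0, 27.0]
orientation: [-0.0, 1.0, 0.022, 0.001]
wrist_force: [-0.5, 0.3, 8.2]
gripper_width: 0.355
finger_force: 58.9
```

Emit:
{"name": "drive_tool", "arguments": {
  "deltas": "0 0 0 0.2 0;0 0 0 0.5 0;0 0 0 0.5 0;0 0.428 -0.347 0 0.015;0 0.428 -0.347 0 0.015;0 0.428 -0.347 0 0.015;0 0.428 -0.347 0 0.015;0 0.428 -0.347 0 0.01;0 0.428 -0.347 0 0.01;0 0 0 0 0;0 0 0 0 0"
}}

```text
time_s: 21.52
eef_pos: [647.8, -45.0, 116.5]
orientation: [-0.0, 0.999, 0.043, 0.0]
wrist_force: [-0.9, 0.7, -3.9]
gripper_width: 0.357
finger_force: 60.1
```

Emit:
{"name": "drive_tool", "arguments": {
  "deltas": "0 0 0 -0.4 0;0 0 0 -0.4 0;0 0 0 -0.3 0;0 0 0 -0.1 0;0 0 0 0 0;0 0 0 0 0"
}}

```text
time_s: 22.28
eef_pos: [648.7, -45.3, 26.7]
orientation: [0.0, 0.999, 0.043, 0.001]
wrist_force: [0.4, -0.3, -3.9]
gripper_width: 0.354
finger_force: 60.1
```

Emit:
{"name": "drive_tool", "arguments": {
  "deltas": "0 0 0 -0.05 0;0 0 0 -0.03 0;0 0 0 0 0;0.6 0 0 0 0;0.6 0 0 0 0;0.6 0 0 0 0;0.6 0 0 0.3 0;0.6 0 0 0.5 0;0.6 0 0 0.5 0;0.6 0 0 0.3 0"
}}

```text
time_s: 23.52
eef_pos: [648.9, -45.3, 143.4]
orientation: [0.0, 0.999, 0.043, 0.002]
wrist_force: [0.1, -0.4, -0.8]
gripper_width: 0.603
finger_force: 0.0
```

Emit:
{"name": "drive_tool", "arguments": {
  "deltas": "0.6 -0.6 0 0 0;0.6 -0.6 0 0 0;0.6 -0.6 0 0 0;0.6 -0.6 0 0 0;0.6 0 0 0 0;0.6 0 0 0 0"
}}

```text
time_s: 24.28
eef_pos: [469.0, -45.5, 140.9]
orientation: [0.0, 0.999, 0.043, 0.001]
wrist_force: [0.5, -1.3, -0.5]
gripper_width: 0.596
finger_force: 0.0
```

```bash
python3 - <<'E'
from h import *
o=observe();print(o["eef_pos"],o["time_s"])
c=calibration("wrist");w=get_image("wrist");cv2.imwrite("pics/w6.png",w)
t=get_image("top");s=get_image("scene")
cv2.imwrite("pics/fin.png",np.hstack([cv2.resize(t[160:300,195:345],(400,373),interpolation=2),cv2.resize(s[150:290,230:400],(400,373),interpolation=2)]))
E
```

```text
[469.02258776 -45.4534578  140.87471503] 24.275
```

View pics/fin.png

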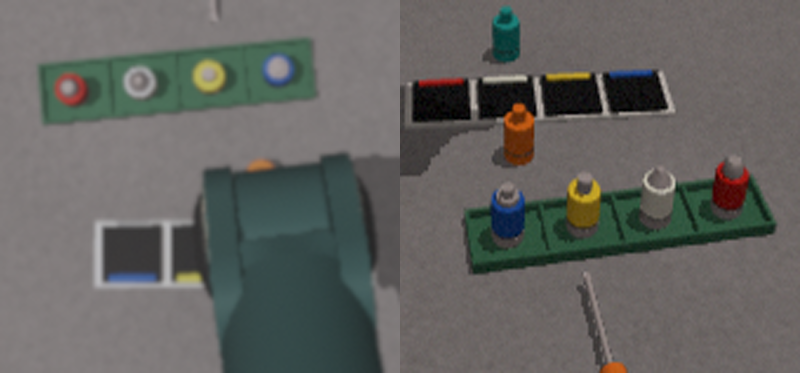

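View pics/w6.png

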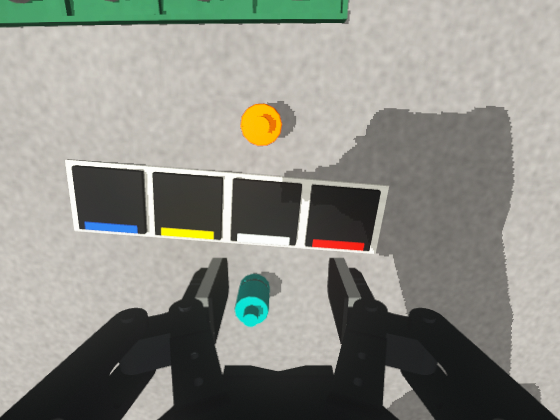

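All four dies stand upright and near the centres of their compartments: red, white, yellow, blue from left to right. The pads are empty, both look-alikes are still in place, and the arm is clear.

```bash
python3 -c "
from rig import *
print(sign_off())"
```

```text
the job is handed in; nothing more can be done
None
```

The four dies stand in the green tray in reverse order (red, white, yellow, blue from the robot's left); I handed the job in at about 24 s, and no verdict was returned.

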